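# Zero the portion scale with the bowl on its pan

## Robot

A 7-joint arm with a two-finger parallel gripper is mounted at the origin on a cart in front of the work surface, level with it; the furniture and walls round the work are solid. World frame = base frame: x ahead of the robot, y to its left, z up, the work surface at z = 0. Lengths are in m, angles in rad, forces in N, time in s.
With the tool pointing down it reaches from about 0.4 to 0.85 m from the base axis. Payload 4.5 kg.
Tool frame: the origin (TCP) lies at the very end of the fingers, on their centre line; the grasp point (between the pads) lies 19 mm behind it (r.grip_depth is the z of the grasp point in the tool frame, in m); z points along the fingers, y is the line along which they close (so a half turn about z gives the same grasp; the last joint's range is limited). The gripper opens to 88 mm and grips with 3 to 60 N. Pads are 18 mm wide; open, the fingers measure 123 mm over their backs; the gripper's body (75 mm by 187 mm) begins 45 mm behind the grasp point.
Start: joints at [1.279, 0.689, -0.195, 1.565, 0.157, 0.902, -0.215], TCP at [0.2, -0.592, 0.239] pointing down, gripper open.
Joint ranges: [-3.01, 3.01], [-0.46, 2.08], [-1.47, 1.51], [0.13, 2.56], [-1, 4.14], [0.04, 2.09], [-2.66, 2.66]. Speed limits (rad/s): [2.57, 2.57, 3.14, 3.14, 3.14, 3.14, 3.14].

## Interface

Orientations are given as a unit quaternion [x, y, z, w].
In Python, from plant import r gives the robot as it stands.
- The arm moves only by the tool step_hand, called after "Call:" by a JSON object that holds its "fn" and its "kwargs", one argument or row to a line. Schema: {"type":"object","properties":{"rows":{"type":"array","items":{"type":"array","items":{"type":"array","items":{"type":"number"},"minItems":7,"maxItems":7},"minItems":1,"maxItems":10},"minItems":1,"maxItems":1},"clamp_n":{"type":"number"},"only":{"type":"string"},"quiet":{"type":"boolean"},"lines":{"type":"string"}},"required":["rows"],"additionalProperties":false}. rows is a list that holds a single list of rows (three levels of brackets), with 1 to 10 rows, each of 7 numbers: the opening from 0.0 (shut) to 1.0 (fully open), then dx, dy, dz in units of 25 mm, then a rotation vector rx, ry, rz in units of 0.1 rad; each row is the pose to reach, as a shift and turn from the pose commanded when the call began, along the tool's axes at that moment; what a row does not reach only later rows make up. A row lasts 1/10 s, in which the tool goes at most 0.05 m and 0.15 rad, less where a joint would pass 70% of its speed; a pose out of reach is approached as far as the arm can. The fingers move at their own pace and stop on an object; clamp_n is the grip in N (left out, the last holds). Time passes only in rows, so rows that do not move let the fingers close. The tool returns the time, the measured TCP pose, the force, the opening and the grip force at its end. only (a regular expression) keeps the lines of the reply that match it, lines (a string "A,B") keeps lines A to B, and quiet returns only ok. Input that does not fit is refused with a message, and nothing moves.
- r.get_state(): the state, without advancing time (a new reading comes with each control period).
- r.snapshot(name): name is "side" or "top" or "wrist"; returns the picture (384x512x3 uint8, red, green, blue); there is no depth.
- r.camera_params(name): a dict with "fx", "fy", "cx", "cy" (pixels), "rvec" (rotation vector, rad) and "tvec" (3), from world to camera coordinates, as OpenCV has them. Camera axes: x right, y down, z forward; pixel columns grow to the right and rows downward; lengths in m; the calibration is good to about 2 mm. A picture is of the moment at which its call begins: read the wrist's pose just before it. camera_params takes no time and is no camera call; for the wrist camera it gives the pose at the moment of the call.
- r.finish_job(): hands the job in; it is judged then, once.
The state is a dict: "clock": time; "q": joint angles; "qd": joint speeds; "joint_torque": joint torques, N m; "tool_pos": TCP position; "eef_rot": TCP orientation; "contact_force": force on the tool from outside, world axes, zero at the start; "moment": the same for the moment, N m; "opening": opening from 0.0 (shut) to 1.0 (fully open); "finger_force": force on a finger pad.
Only numpy, scipy, OpenCV 4.12 (cv2) and the standard library are available. Lean on these libraries where they do the work, as an engineer would, in place of code of your own. Each camera call takes 0.05 s, during which the arm holds its last target. There are 200 camera calls.

## Task

Get the portion scale ready to weigh into the flowered bowl: someone put that bowl down off the middle of the steel pan, so gently push it with closed fingertips, without pinching or lifting it, until it sits in the middle of the pan, and take your hand off it. Then zero the scale: press the blue middle key down with the fingertips and let it come up again, keeping clear of the bowl and the pan. Do not press the red or the grey key, never push hard on the scale, and leave everything else on the worktop where it is.

Things in the scene. Friction and masses are not known exactly. Their poses are not given: they have to be found in the camera images.
- scale: White bench portion scale, 226 mm wide (y), about 280 mm deep (x), fixed. Origin: on the worktop under its middle; +x points from the keys to the back, +y to the left as the user faces it, z up. Case 46 mm high; in front a dark panel slopes down to the user at 12.4 degrees with a display and, below it, three keys 56 mm apart: red (left), blue (middle), grey (right).
- scale_pan: The scale's flat brushed-steel weighing pan, 160 mm (x) by 196 mm (y), 5 mm thick, square to the scale. Origin: middle of its top face, 60 mm above the worktop, 52 mm behind the scale's origin; axes as the scale's. It is carried on a stiff spring and sinks about 0.17 mm per newton, 3 mm at most.
- key_zero (a joint): Blue zero key, in the middle of the key row: 32 mm wide, 20 mm deep. 0 = up, 0.004 = fully down (4 mm); springs back by itself. It begins to move at about 1.5 N and is fully down at 5 N; it counts as pressed beyond 2.5 mm.
- key_zero_top (a point): Middle of the blue key's top face, about 39 mm above the worktop when up (110 mm in front of the scale's origin). The face leans 12.4 degrees towards the user; pressing straight down works.
- key_power (a joint): Red power key, left of the blue one, same size and spring. 0 = up, 0.004 = fully down. Not to be pressed.
- key_unit (a joint): Grey unit key, right of the blue one, same size and spring. 0 = up, 0.004 = fully down. Not to be pressed.
- bowl_2: White porcelain bowl with a band of small flowers and leaves outside, 100 mm across the rim, 48 mm high, foot about 68 mm across, hollow, 0.09 to 0.17 kg. Stands on the scale's pan, off to the pan's left (its +y side). Origin: middle of its underside; z up.
- bowl_1: Plain cream bowl, 115 mm across, 49 mm high, loose on the worktop to the right of the scale. Origin: middle of its underside. Leave alone.
- spice_jar_1: Clear spice jar with a clear lid and brown label, 44 mm across, 109 mm high, loose, to the right of the scale. Origin: middle of its underside. Leave alone.
- spice_jar_2: Spice jar with a red cap and green label, 46 mm across, 109 mm high, loose, to the right of the scale. Origin: middle of its underside. Leave alone.
- spoon_1: Steel spoon, 199 mm long, 41 mm wide, 16 mm high, lying loose at the front right. Origin: its middle, on the worktop; x along the spoon. Leave alone.
- scissors_1: Scissors with blue handles lying flat, 199 mm long (y), 87 mm wide, 9 mm high, loose, on the left. Origin: their middle, on the worktop. Leave alone.

How it is judged:
By the outcome, as a careful person would: the job done as asked, in the order asked, and still so for the second after the job is handed in, with the robot touching nothing.
It also fails if it takes over 42 s, if anything falls off the work surface, if the arm or the gripper's body presses on something with over 40 N, if the wrist force passes 120 N, or if a joint passes its speed limit or range.

## Working session

There is one attempt and no reset: what is moved stays moved. The work goes in short steps, Python scripts to look and compute and a tool call to move; the robot and the scene stay as the last step left them, time stands still between calls to the robot, and variables do not carry over. Pictures are saved under pics/ and viewed, at most 10 in all, crops included, and the job is handed in when it is done.

```bash
ls; mkdir -p pics
```

Run:
```python
from plant import r
import cv2
for n in ("top","side"):
    cv2.imwrite(f"pics/{n}0.png",r.snapshot(n)[:,:,::-1]); print(n,r.camera_params(n))
s=r.get_state();print(s)
```

```text
pics
plant.py
top {'fx': 375.7379680509879, 'fy': 375.7379680509879, 'cx': 252.58380268660324, 'cy': 191.437871044776, 'rvec': array([ 2.14169865, -2.11904326,  0.21661374]), 'tvec': array([-0.04652372,  0.53023154,  1.15287906])}
side {'fx': 472.12013609711204, 'fy': 472.12013609711204, 'cx': 255.06194640189136, 'cy': 184.96681385926283, 'rvec': array([ 1.26451915, -2.04647619,  1.12619207]), 'tvec': array([0.20456421, 0.33711603, 1.25150583])}
{'clock': 0.1, 'q': array([ 1.27880669,  0.68987798, -0.19452404,  1.56621192,  0.15734912,
        0.90247825, -0.21510238]), 'qd': array([-0.00120815, -0.00212008,  0.00135541, -0.00455961,  0.00091175,
        0.0002528 , -0.00011416]), 'joint_torque': array([-3.49043272e-03, -5.28507328e+01, -1.27115417e+00, -1.53837758e+01,
       -5.24481351e-02,  2.03860611e-03,  5.52088704e-05]), 'tool_pos': array([ 0.1998129 , -0.59162627,  0.23801164]), 'eef_rot': array([ 9.86753208e-01,  1.62226640e-01, -2.01104783e-04, -7.63925987e-04]), 'contact_force': array([ 0.40537606, -0.36031688,  0.41967437]), 'moment': array([-0.02631237,  0.01612996,  0.05254822]), 'finger_force': 0.0, 'opening': 1.001455023650971}
```

View pics/top0.png

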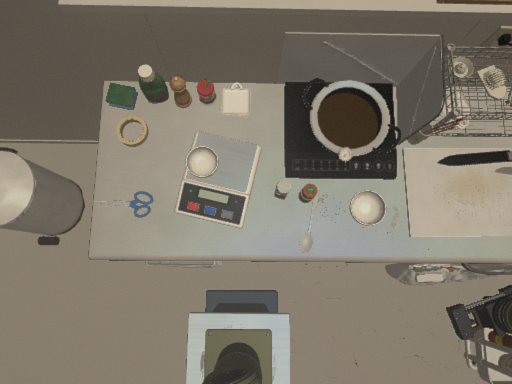

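View pics/side0.png

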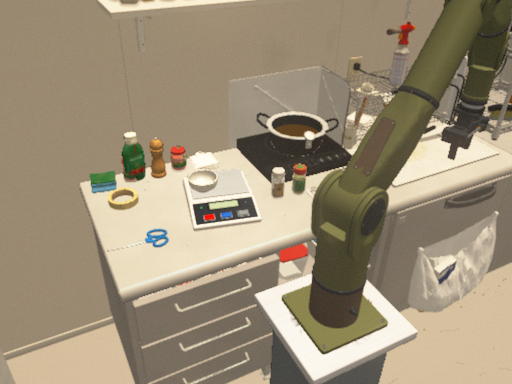

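Top view: the scale is turned slightly, with its blue key at about (210,211), red (193,207), grey (227,215), and the flowered bowl at (202,162). The side view agrees: blue key at (226,215), bowl at (203,181). First a coarse fix, then a closer look with the wrist camera.

Create h.py:
```python
import numpy as np, cv2
from scipy.spatial.transform import Rotation as R
from plant import r
def cam(n):
    p=r.camera_params(n); K=np.array([[p['fx'],0,p['cx']],[0,p['fy'],p['cy']],[0,0,1]])
    return K,R.from_rotvec(p['rvec']).as_matrix(),np.array(p['tvec'])
def ray(c,u,v):
    K,Rm,t=c; return -Rm.T@t, Rm.T@np.linalg.solve(K,[u,v,1.])
def plane(c,u,v,z):
    o,d=ray(c,u,v); return o+d*(z-o[2])/d[2]
def tri(a,pa,b,pb):
    o1,d1=ray(a,*pa);o2,d2=ray(b,*pb)
    s=np.linalg.lstsq(np.c_[d1,-d2],o2-o1,rcond=None)[0]
    p,q=o1+s[0]*d1,o2+s[1]*d2; return (p+q)/2,np.linalg.norm(p-q)
def proj(c,P):
    K,Rm,t=c; x=K@(Rm@np.asarray(P)+t); return x[:2]/x[2]
def blob(img,lo,hi,roi):
    x0,y0,x1,y1=roi; h=cv2.cvtColor(img[y0:y1,x0:x1],cv2.COLOR_RGB2HSV)
    m=cv2.inRange(h,np.array(lo),np.array(hi)); n,l,s,c=cv2.connectedComponentsWithStats(m)
    if n<2: return None
    i=1+np.argmax(s[1:,4]); return c[i]+[x0,y0],s[i]
```

Run:
```python
from h import *
T=cam('top');S=cam('side')
it=cv2.imread('pics/top0.png')[:,:,::-1];is_=cv2.imread('pics/side0.png')[:,:,::-1]
for nm,lo,hi in(("blue",(100,120,60),(130,255,255)),("red",(0,150,90),(8,255,255))):
    a=blob(it,lo,hi,(170,190,250,230));b=blob(is_,lo,hi,(190,195,260,225))
    print(nm,a,b,tri(T,a[0],S,b[0]),plane(T,*a[0],.039))
for p in((202,162),(227,215)): print(plane(T,*p,.1 if p[0]==202 else .039))
```

```text
blue (array([209.43243243, 209.91891892]), array([36, 17,  8,  6, 37], dtype=int32)) (array([225.93181818, 214.15909091]), array([32, 17,  9,  6, 44], dtype=int32)) (array([0.47092311, 0.09607935, 0.03823302]), np.float64(0.0007199129693853184)) [0.47100516 0.09631487 0.039     ]
red (array([192.7173913 , 205.89130435]), array([18, 13, 10,  7, 46], dtype=int32)) (array([208.98076923, 216.34615385]), array([14, 19, 11,  6, 52], dtype=int32)) (array([0.48347671, 0.15017201, 0.03832233]), np.float64(4.716264957852568e-05)) [0.48338865 0.1500943  0.039     ]
[0.61235886 0.11779779 0.1       ]
[0.45530191 0.03987913 0.039     ]
```

Run:
```python
from h import *
s=r.get_state();K,Rm,t=cam('wrist');Rt=R.from_quat(s['eef_rot']).as_matrix()
print(K[0,0],Rt.T@(-Rm.T@t-s['tool_pos']));print(Rt.T@Rm.T);print(Rt)
print(Rt.T@(np.array([.55,.09,.33])-s['tool_pos']))
```

```text
339.85545936035425 [ 8.06369184e-02  1.24788059e-04 -1.45961532e-01]
[[ 2.24712476e-04 -9.51511841e-01 -3.07612037e-01]
 [ 9.99999947e-01  1.40771883e-04  2.95067618e-04]
 [-2.37457207e-04 -3.07612086e-01  9.51511822e-01]]
[[ 9.47364954e-01  3.20155008e-01 -6.44739871e-04]
 [ 3.20155622e-01 -9.47363867e-01  1.44236373e-03]
 [-1.49023287e-04 -1.57286194e-03 -9.99998752e-01]]
[ 0.54996777 -0.53377863 -0.09123088]
```
Camera 81mm ahead (+tool x), 146 above TCP, tilted back 18° toward TCP. So looks at the point tool ahead ~0.081-0.33*h. From TCP z .25: camera z .4; floor hit at 0.4*.323=.13 behind → tool x -.05. At pan z .06: .11 back → -.03. So to view pan+keys centre (.55,.08), TCP ~ (.57,.09). FOV: 384 rows/340 => ±29°; width along tool y ±37°. At distance .35: ±.19 in x. Good. TCP z .25.
Rotate yaw from 18.7 → tool x to be along x_s angle -13.5: rotate by -32° world z = +.56 rad about tool z. Target TCP (.57,.09,.25): delta tool ≈ compute: d world=(.37,.682,.012): x=.947*.37+.32*.682=.569; y=.32*.37-.947*.682=-.527; z -.012. Length .775 → 16 rows at .05. Also lift a bit. Split in two calls. Pass heights: jars .109, TCP .24 fine. Rotation done in the second call (after first, tool axes unchanged if no rotation first). Close fingers as well. But closed fingers obscured view? fine.

The manual's scale: shifts go in units of 25 mm and turns go in units of 0.1 rad. Converting my numbers, 0.28 m is 11.2, -0.26 m is -10.4.

Call:
{"fn": "step_hand", "kwargs": {
  "rows": [
    [[0,1.4,-1.28,0,0,0,0],[0,2.8,-2.6,0,0,0,0],[0,4.2,-3.88,0,0,0,0],[0,5.6,-5.2,0,0,0,0],[0,7,-6.48,0,0,0,0],[0,8.4,-7.8,0,0,0,0],[0,9.8,-9.08,0,0,0,0],[0,11.2,-10.4,0,0,0,0]]
  ],
  "clamp_n": 20
}}

```text
clock: 0.9
tool_pos: [0.3826, -0.2545, 0.2386]
eef_rot: [0.987, 0.162, -0.0, -0.0]
contact_force: [0.8, 0.5, 0.6]
opening: 0.296
finger_force: 0.0
```

Call:
{"fn": "step_hand", "kwargs": {
  "rows": [
    [[0,1.4,-1.28,0,0,0,0.7],[0,2.8,-2.6,0,0,0,1.4],[0,4.2,-3.88,0,0,0,2.1],[0,5.6,-5.2,0,0,0,2.8],[0,7,-6.48,0,0,0,3.5],[0,8.4,-7.8,0,0,0,4.2],[0,9.8,-9.08,0,0,0,4.9],[0,11.6,-10.6,0,0,0,5.6],[0,11.6,-10.6,0,0,0,5.6],[0,11.6,-10.6,0,0,0,5.6]]
  ]
}}

```text
clock: 1.9
tool_pos: [0.5722, 0.0901, 0.238]
eef_rot: [0.993, -0.114, -0.0, -0.0]
contact_force: [-0.2, -0.1, -0.3]
opening: 0.01
finger_force: 0.0
```

Run:
```python
from h import *
c=cam('wrist');np.savez('w1.npz',K=c[0],R=c[1],t=c[2]);cv2.imwrite('pics/w1.png',r.snapshot('wrist')[:,:,::-1]);print(r.get_state()['contact_force'])
```

```text
[-0.71575559 -1.22437474  0.73453602]
```

View pics/w1.png

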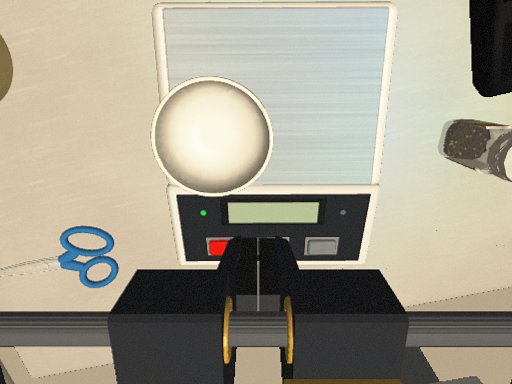

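Wrist view: bowl rim circle centred at about (212,136) with radius 60. The pan spans columns 160–393, the red key is at (218,247), grey at (321,246), and the blue key is hidden behind the fingers. I'll back off for a second view.

In the tool's units: -0.09 m is -3.6, -0.045 m is -1.8.

Call:
{"fn": "step_hand", "kwargs": {
  "rows": [
    [[0,-1.8,0,0,0,0,0],[0,-3.6,0,0,0,0,0],[0,-3.6,0,0,0,0,0],[0,-3.6,0,0,0,0,0]]
  ]
}}

```text
clock: 2.35
tool_pos: [0.4832, 0.1064, 0.239]
eef_rot: [0.993, -0.118, -0.0, 0.001]
contact_force: [0.2, -0.0, 1.3]
opening: 0.005
finger_force: 0.0
```

Run:
```python
from h import *
c=cam('wrist');np.savez('w2.npz',K=c[0],R=c[1],t=c[2]);cv2.imwrite('pics/w2.png',r.snapshot('wrist')[:,:,::-1])
```

```text
(no output)
```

View pics/w2.png

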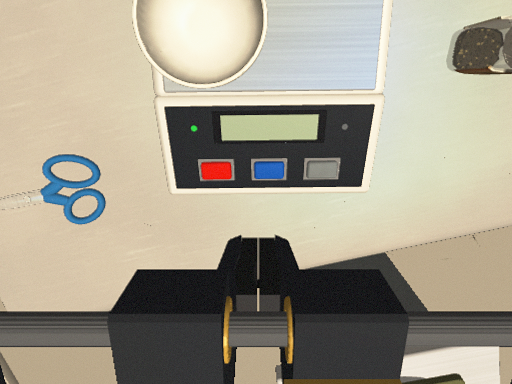

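Second view: red (216,170), blue (269,170), grey (321,169), and part of the rim. Now I'll measure the keys, pan and rim.

Create m.py:
```python
from h import *
from scipy.optimize import least_squares
def load(n):
    d=np.load(n+'.npz'); return (d['K'],d['R'],d['t']),cv2.imread(f'pics/{n}.png')[:,:,::-1].copy()
def rimpts(c,img,C0,rad=.050,z=.108):
    # strongest outward bright->dark step near the expected rim circle
    g=cv2.GaussianBlur(img,(3,3),0).astype(float); out=[]
    for a in np.arange(0,2*np.pi,.1):
        d=np.array([np.cos(a),np.sin(a),0]); s=np.arange(rad-.012,rad+.012,.0006)
        P=np.array([proj(c,np.r_[C0[:2],z]+d*k) for k in s])
        if P.min()<1 or P[:,0].max()>510 or P[:,1].max()>230: continue
        v=cv2.remap(g.astype(np.float32),P[:,0].astype(np.float32)[None],P[:,1].astype(np.float32)[None],1)[0]
        k=6; st=np.linalg.norm([v[i+k//2]-v[i-k//2] for i in range(k//2,len(v)-k//2)],axis=1)
        i=np.argmax(st)
        if st[i]>25: out.append(P[i+k//2])
    return np.array(out)
def circ(P):
    f=lambda p:np.hypot(P[:,0]-p[0],P[:,1]-p[1])-p[2]
    q=least_squares(f,[*P[:,:2].mean(0),.05],loss='soft_l1',f_scale=.001);return q.x,np.abs(f(q.x)).mean()
```

Run:
```python
from m import *
c1,i1=load('w1');c2,i2=load('w2')
B=blob(i2,(105,150,80),(125,255,255),(240,150,300,190));Rd=blob(i2,(0,170,100),(6,255,255),(190,150,245,190));G=blob(i2,(0,0,110),(179,60,190),(304,160,339,179))
for n,b in(('b',B),('r',Rd),('g',G)): print(n,b[0].round(1),b[1],plane(c2,*b[0],.039).round(4))
T=cam('top');a=blob(cv2.imread('pics/top0.png')[:,:,::-1],(100,120,60),(130,255,255),(170,190,250,230))
print('tri top/w2',tri(T,a[0],c2,B[0]))
for nm,c,i,C0 in(('w1',c1,i1,plane(c1,212,136,.108)),('w2',c2,i2,plane(c1,212,136,.108))):
    P=rimpts(c,i,C0); print(nm,len(P),C0.round(4))
    for z in(.1,.108,.115): print(z,[np.round(x,4) for x in circ(np.array([plane(c,*p,z) for p in P]))])
# pan edges: blue-ness profile in w1 in rows/cols
d=i1.astype(int)[:,:,2]-i1.astype(int)[:,:,0]
for row in(30,60,160): print(row,d[row,155:170],d[row,370:400])
for col in(300,350): print(col,d[0:20,col],d[178:192,col])
```

```text
b [268.9 169.9] [ 15  12  29  17 485] [0.4712 0.0971 0.039 ]
r [216.  170.1] [ 11  12  31  17 491] [0.484  0.1512 0.039 ]
g [321.5 169.4] [  0   0  35  19 601] [0.4589 0.0433 0.039 ]
tri top/w2 (array([0.47105572, 0.09675796, 0.03817925]), np.float64(0.0007303459875407625))
w1 63 [0.6168 0.118  0.108 ]
0.1 [array([0.6117, 0.1205, 0.0483]), np.float64(0.001)]
0.108 [array([0.6128, 0.1191, 0.0469]), np.float64(0.001)]
0.115 [array([0.6138, 0.1179, 0.0458]), np.float64(0.0009)]
w2 34 [0.6168 0.118  0.108 ]
0.1 [array([0.6154, 0.12  , 0.0481]), np.float64(0.0003)]
0.108 [array([0.6139, 0.1191, 0.0467]), np.float64(0.0003)]
0.115 [array([0.6126, 0.1183, 0.0455]), np.float64(0.0003)]
30 [-40 -39 -38 -33 -30 -25 -25 -24 -42 -24 -17 -17 -17 -13 -13] [  9  11  13  12  16  10  16  15  14  11  13  14  13  17  14  18   1 -30
 -21 -18 -19 -23 -27 -28 -32 -34 -22 -15 -14 -17]
60 [-37 -35 -39 -43 -40 -37 -31 -25 -25 -24 -24 -37 -19 -13 -17] [ 10   9  15   9  11  12  13  14  10  13  12  11  17  -8 -41 -24 -17 -22
 -24 -27 -29 -33 -31 -14 -14 -15 -15 -14 -13 -14]
160 [-45 -46 -40 -15 -25 -48 -37 -34 -31 -31 -36 -39 -41 -38 -40] [  3   6   3 -23 -25 -18 -22 -23 -26 -28 -32 -33  -9  -9 -10  -8  -9 -13
 -10 -11 -10 -13 -12 -12 -12 -10 -13 -14 -13 -14]
300 [-12 -16 -27 -43 -42 -37 -38 -30 -14   2   3   4   3   4   5   4   2   3
   3   3] [ -8  -5  -7  -5  -6  -8 -20 -44 -41 -37 -35 -32 -32 -28]
350 [-13 -16 -33 -45 -40 -36 -43 -27  -5   9  12   9   9  11  12  10   9  10
  12  12] [  1   0   2   2   1  -5 -24 -44 -38 -39 -34 -32 -31 -28]
```

Add to m.py:
```python
key=np.array([.4713,.0972]); ys=np.array([.0251,.1079]);ys/=np.linalg.norm(ys);xs=np.array([ys[1],-ys[0]])
pan=key+.162*xs
def sf(P): d=np.asarray(P)[:2]-pan; return np.array([d@xs,d@ys])
```

Run:
```python
from m import *
c1,i1=load('w1')
print(xs,ys,pan)
for p in((386,30),(382.8,60),(372.8,160),(165,30),(167,60),(300,184),(350,183.7),(300,8),(350,8)): print(p,sf(plane(c1,*p,.06)).round(4))
print('bowl',sf([.6133,.1191]))
s=r.get_state();print('tcp',sf(s['tool_pos']),s['tool_pos']);Rt=R.from_quat(s['eef_rot']).as_matrix();print(Rt[:2,0]@xs,Rt[:2,0]@ys)
```

```text
[ 0.97399413 -0.22657324] [0.22657324 0.97399413] [0.62908705 0.06049513]
(386, 30) [ 0.0595 -0.0954]
(382.8, 60) [ 0.0351 -0.0954]
(372.8, 160) [-0.056  -0.0959]
(165, 30) [0.0597 0.0967]
(167, 60) [0.0353 0.097 ]
(300, 184) [-0.0804 -0.0259]
(350, 183.7) [-0.0801 -0.0757]
(300, 8) [ 0.0767 -0.02  ]
(350, 8) [ 0.0767 -0.0627]
bowl [-0.02865479  0.05350387]
tcp [-0.1509665   0.01221255] [0.4848136  0.10659506 0.23919762]
0.9999649803441334 -0.008275813737778142
```

Bowl is at (-29, +53) mm in the pan frame, and the pan edges check to within 2 mm. I'll push it along +x first, starting in front of the bowl.

In the tool's units: 0.154 m is 6.16, 0.046 m is 1.84.

Call:
{"fn": "step_hand", "kwargs": {
  "rows": [
    [[0,0.92,-0.8,0,0,0,0],[0,1.84,-1.64,0,0,0,0],[0,1.84,-1.64,1.6,0,0,0],[0,1.84,-1.64,3.2,0,0,0],[0,1.84,-1.64,4.8,0,0,0],[0,1.84,-1.64,5.8,0,0,0],[0,1.84,-1.64,6.16,0,0,0],[0,1.84,-1.64,6.16,0,0,0],[0,1.84,-1.64,6.16,0,0,0]]
  ]
}}

```text
clock: 3.3
tool_pos: [0.5402, 0.1373, 0.0857]
eef_rot: [0.993, -0.117, 0.001, -0.0]
contact_force: [-0.3, 0.1, -0.5]
opening: 0.006
finger_force: 0.0
```

Run:
```python
from m import *
s=r.get_state();print('tcp',sf(s['tool_pos']),s['tool_pos'],s['contact_force'])
cv2.imwrite('pics/s1.png',cv2.resize(r.snapshot('side')[130:250,150:310][:,:,::-1],None,fx=4,fy=4))
```

```text
tcp [-0.10398507  0.05470355] [0.54020056 0.13733631 0.08573366] [-0.27446222  0.08943961 -0.54716397]
```

View pics/s1.png

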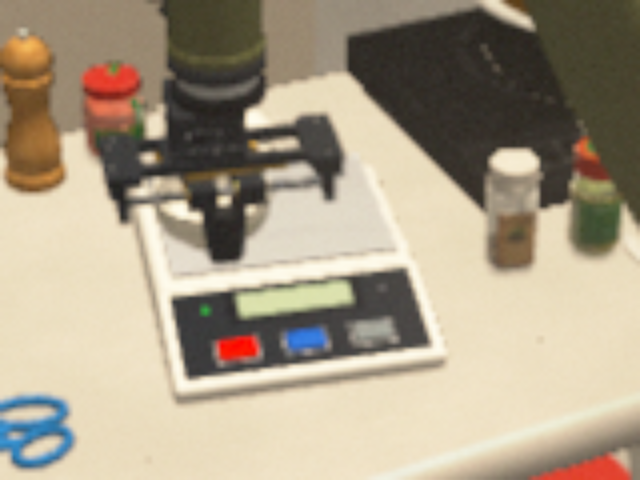

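The closed fingers stand just in front of the bowl, clear of the panel. Pushing gently.

Call:
{"fn": "step_hand", "kwargs": {
  "rows": [
    [[0,0.24,0,0,0,0,0],[0,0.48,0,0,0,0,0],[0,0.68,0,0,0,0,0],[0,0.8,0,0,0,0,0],[0,0.92,0,0,0,0,0],[0,1.04,0,0,0,0,0],[0,1.16,0,0,0,0,0]]
  ]
}}

```text
clock: 4.05
tool_pos: [0.5668, 0.1311, 0.0846]
eef_rot: [0.993, -0.117, -0.0, 0.0]
contact_force: [-1.4, 0.8, 0.8]
opening: 0.006
finger_force: 0.7
```

Call:
{"fn": "step_hand", "kwargs": {
  "rows": [
    [[0,0.12,0,0,0,0,0],[0,0.24,0,0,0,0,0],[0,0.36,0,0,0,0,0],[0,0.48,0,0,0,0,0],[0,0.52,0,0,0,0,0],[0,0.52,0,0,0,0,0]]
  ]
}}

```text
clock: 4.65
tool_pos: [0.58, 0.1279, 0.0847]
eef_rot: [0.993, -0.117, 0.0, -0.0]
contact_force: [-0.5, -0.2, 0.5]
opening: 0.006
finger_force: 0.1
```

Create look.py:
```python
from m import *
import sys
s=r.get_state();print('tcp',sf(s['tool_pos']),s['contact_force'])
c=cam('wrist');img=r.snapshot('wrist');n=sys.argv[1];np.savez(n+'.npz',K=c[0],R=c[1],t=c[2]);cv2.imwrite(f'pics/{n}.png',img[:,:,::-1])
C0=np.array(pan+xs*float(sys.argv[2])+ys*float(sys.argv[3]))
for _ in range(2):
    P=rimpts(c,img,C0,.047);q,e=circ(np.array([plane(c,*p,.108) for p in P])); C0=q[:2]
print('bowl',len(P),sf(q[:2]),q[2],e)
```

```bash
python3 look.py w3 -0.003 0.053
```

```text
tcp [-0.06303484  0.05452061] [-0.47774921 -0.1962055   0.53585005]
bowl 30 [-0.004026    0.05367693] 0.045875058885934045 0.0002050821224014283
```

View pics/w3.png

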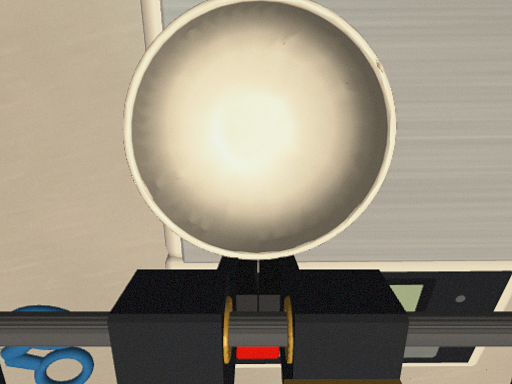

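Rim centre (258,128); the bowl is now at (-4, +54) mm. One small nudge more, then go round to its left side.

Call:
{"fn": "step_hand", "kwargs": {
  "rows": [
    [[0,0.06,0,0,0,0,0],[0,0.12,0,0,0,0,0],[0,0.12,0,0,0,0,0],[0,-0.4,0,0,0,0,0],[0,-1.2,0,0,0,0,0],[0,-1.2,-1.6,0,0,0,0],[0,-1.2,-3.36,0,0,0,0],[0,0.4,-3.36,0,0,0,0],[0,2,-3.36,0,0,0,0],[0,2.4,-3.36,0,0,0,0]]
  ]
}}

```text
clock: 5.7
tool_pos: [0.6626, 0.1934, 0.0853]
eef_rot: [0.993, -0.118, 0.003, 0.0]
contact_force: [-0.2, 0.1, -0.5]
opening: 0.006
finger_force: 0.0
```

Call:
{"fn": "step_hand", "kwargs": {
  "rows": [
    [[0,0,0,0,0,0,0],[0,0,0,0,0,0,0]]
  ]
}}

```text
clock: 5.9
tool_pos: [0.6565, 0.1961, 0.0843]
eef_rot: [0.993, -0.117, -0.001, -0.0]
contact_force: [-0.0, 0.0, 0.1]
opening: 0.004
finger_force: 0.0
```

```bash
python3 look.py w4 -0.001 0.053
```

```text
tcp [-0.00401757  0.13827168] [-0.03364658  0.02341901  0.05622059]
bowl 15 [0.00372686 0.05799395] 0.044647607527273946 0.000572314081255347
```

In the tool's units: 0.014 m is 0.56, 0.003 m is 0.12.

Call:
{"fn": "step_hand", "kwargs": {
  "rows": [
    [[0,0.12,0.2,0,0,0,0],[0,0.12,0.4,0,0,0,0],[0,0.12,0.56,0,0,0,0],[0,0.12,0.68,0,0,0,0],[0,0.12,0.8,0,0,0,0],[0,0.12,0.92,0,0,0,0],[0,0.12,1.08,0,0,0,0],[0,0.12,1.24,0,0,0,0],[0,0.12,1.4,0,0,0,0],[0,0.12,1.56,0,0,0,0]]
  ]
}}

```text
clock: 6.95
tool_pos: [0.6513, 0.1569, 0.0847]
eef_rot: [0.993, -0.117, 0.0, -0.0]
contact_force: [0.7, 1.8, -0.3]
opening: 0.006
finger_force: 0.5
```

Call:
{"fn": "step_hand", "kwargs": {
  "rows": [
    [[0,0,0.16,0,0,0,0],[0,0,0.32,0,0,0,0],[0,0,0.48,0,0,0,0],[0,0,0.64,0,0,0,0],[0,0,0.8,0,0,0,0],[0,0,0.92,0,0,0,0],[0,0,1,0,0,0,0],[0,0,1,0,0,0,0]]
  ]
}}

```text
clock: 7.75
tool_pos: [0.6454, 0.1322, 0.0847]
eef_rot: [0.993, -0.117, -0.0, 0.0]
contact_force: [-0.6, -0.9, 0.2]
opening: 0.005
finger_force: 0.0
```

```bash
python3 look.py w5 -0.001 0.008
```

```text
tcp [-0.00036617  0.07357922] [-0.64707396 -0.8525275   0.24970825]
bowl 17 [0.0053255  0.01411526] 0.04108017689172196 0.00036324878596529923
```

View pics/w5.png

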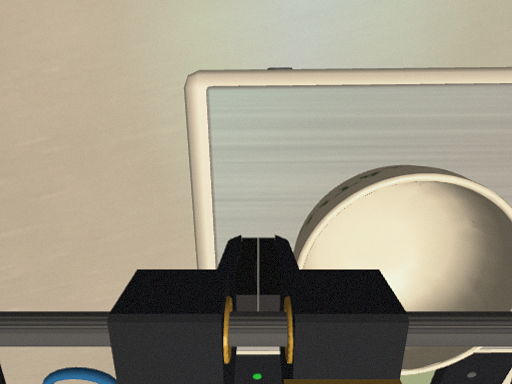

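Rim centre at about (415,280), partly hidden by the gripper. I'll withdraw and measure from above.

In the tool's units: -0.15 m is -6, -0.05 m is -2.

Call:
{"fn": "step_hand", "kwargs": {
  "rows": [
    [[0,0,-0.6,0,0,0,0],[0,0,-0.6,-2,0,0,0],[0,0,-0.6,-4,0,0,0],[0,0,-0.6,-6,0,0,0],[0,-1.2,0.8,-6,0,0,0],[0,-2.4,2.2,-6,0,0,0],[0,-2.4,2.2,-6,0,0,0],[0,-2.4,2.2,-6,0,0,0],[0,-2.4,2.2,-6,0,0,0]]
  ]
}}

```text
clock: 8.7
tool_pos: [0.576, 0.0952, 0.235]
eef_rot: [0.993, -0.116, 0.001, -0.001]
contact_force: [0.4, -0.4, 0.3]
opening: 0.004
finger_force: 0.0
```

```bash
python3 look.py w6 0 0.006
```

```text
tcp [-0.05961456  0.02179469] [ 0.3843164  -0.41299391  0.31764801]
bowl 63 [-0.00293741  0.00907653] 0.04619136083709365 0.0003646324936519209
```

View pics/w6.png

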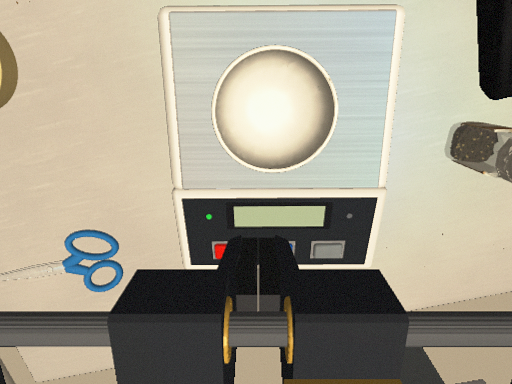

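Rim circle centred at about (275,108), with the bowl nearly central. I'll check it against the pan edges in this same picture.

Create edges.py:
```python
from m import *
import sys
def edges(n):
    c,i=load(n);d=cv2.GaussianBlur(i,(3,3),0).astype(float);d=d[:,:,2]-d[:,:,0]
    # walk outward along pan axes in plane z=.06, blue->cream step
    def e(ax,sgn,L,off,o):
        s=np.arange(L-.008,L+.008,.0003)
        P=np.array([proj(c,np.r_[pan+sgn*k*ax+off*o,.06]) for k in s]).astype(np.float32)
        v=cv2.remap(d.astype(np.float32),P[:,0][None],P[:,1][None],1)[0]
        g=v[8:]-v[:-8]; return s[np.argmin(g)+4]
    med=lambda ax,sg,L,o,offs:np.median([e(ax,sg,L,f,o) for f in offs])
    l,rr=[med(ys,s,.098,xs,np.arange(-.06,.06,.01)) for s in(1,-1)]
    b,f=[med(xs,s,.08,ys,np.r_[-.08:-.05:.01,.055:.085:.01]) for s in(1,-1)]
    print(n,'L,R,B,F',l,rr,b,f,'centre',(b-f)/2,(l-rr)/2)
for n in sys.argv[1:]: edges(n)
```

```bash
python3 edges.py w1 w6
```

```text
w1 L,R,B,F 0.09719999999999987 0.0953999999999999 0.07709999999999992 0.08039999999999986 centre -0.001649999999999971 0.0008999999999999841
w6 L,R,B,F 0.09974999999999982 0.0953999999999999 0.07679999999999992 0.08069999999999986 centre -0.0019499999999999656 0.0021749999999999617
```

Call:
{"fn": "step_hand", "kwargs": {
  "rows": [
    [[0,1.16,-1.4,0,0,0,0],[0,2.32,-2.8,0,0,0,0],[0,2.32,-2.8,1.6,0,0,0],[0,2.32,-2.8,3.4,0,0,0],[0,2.32,-2.8,5,0,0,0],[0,2.32,-2.8,6,0,0,0],[0,2.32,-2.8,6,0,0,0],[0,2.32,-2.8,6,0,0,0],[0,2.32,-2.8,6,0,0,0]]
  ]
}}

```text
clock: 9.65
tool_pos: [0.649, 0.1487, 0.0866]
eef_rot: [0.993, -0.117, 0.002, -0.001]
contact_force: [0.6, 0.2, 0.1]
opening: 0.009
finger_force: 0.0
```

Run:
```python
from m import *
s=r.get_state();print('tcp',sf(s['tool_pos']),s['contact_force'])
```

```text
tcp [-0.00060979  0.09041558] [0.60413073 0.23756426 0.07842266]
```

Push 24.5 mm (contact expected after about 17), then withdraw and look.

In the tool's units: 0.0245 m is 0.98, 0.0225 m is 0.9.

Call:
{"fn": "step_hand", "kwargs": {
  "rows": [
    [[0,0,0.2,0,0,0,0],[0,0,0.4,0,0,0,0],[0,0,0.56,0,0,0,0],[0,0,0.68,0,0,0,0],[0,0,0.8,0,0,0,0],[0,0,0.9,0,0,0,0],[0,0,0.98,0,0,0,0],[0,0,0.98,0,0,0,0],[0,0,0.98,0,0,0,0]]
  ]
}}

```text
clock: 10.55
tool_pos: [0.6413, 0.1239, 0.0846]
eef_rot: [0.993, -0.117, -0.0, 0.0]
contact_force: [0.6, 0.1, 0.1]
opening: 0.007
finger_force: 0.4
```

Call:
{"fn": "step_hand", "kwargs": {
  "rows": [
    [[0,0,-0.6,0,0,0,0],[0,0,-0.6,-2,0,0,0],[0,0,-0.6,-4,0,0,0],[0,0,-0.6,-6,0,0,0],[0,-1.2,0.8,-6,0,0,0],[0,-2.4,2.2,-6,0,0,0],[0,-2.4,2.2,-6,0,0,0],[0,-2.4,2.2,-6,0,0,0],[0,-2.4,2.2,-6,0,0,0]]
  ]
}}

```text
clock: 11.45
tool_pos: [0.5716, 0.0862, 0.2349]
eef_rot: [0.993, -0.116, 0.001, -0.001]
contact_force: [0.7, -0.6, 0.2]
opening: 0.005
finger_force: 0.0
```

```bash
python3 look.py w7 0 0.002; python3 edges.py w7
```

```text
tcp [-0.06176658  0.01201663] [ 0.7011701  -0.64946962  0.19847095]
bowl 63 [-3.52099203e-03 -1.32155141e-06] 0.04619802109754012 0.00036764312216671453
w7 L,R,B,F 0.09689999999999988 0.0953999999999999 0.07709999999999992 0.08069999999999986 centre -0.0017999999999999683 0.0007499999999999868
```

The bowl sits within about 2 mm of the pan's middle and is released. Now to the blue key, with the tip biased 2 mm toward the user.

In the tool's units: -0.04 m is -1.6, 0.18 m is 7.2.

Call:
{"fn": "step_hand", "kwargs": {
  "rows": [
    [[0,-1.6,0.2,0,0,0,0],[0,-3.2,0.4,0,0,0,0],[0,-4.08,0.5,0,0,0,0],[0,-4.08,0.5,1.8,0,0,0],[0,-4.08,0.5,3.6,0,0,0],[0,-4.08,0.5,5.4,0,0,0],[0,-4.08,0.5,7,0,0,0],[0,-4.08,0.5,7.2,0,0,0],[0,-4.08,0.5,7.2,0,0,0],[0,-4.08,0.5,7.2,0,0,0]]
  ]
}}

```text
clock: 12.5
tool_pos: [0.4697, 0.0966, 0.056]
eef_rot: [0.993, -0.117, 0.001, -0.001]
contact_force: [0.1, 0.0, 0.4]
opening: 0.006
finger_force: 0.0
```

Run:
```python
from m import *
s=r.get_state();print('tcp',sf(s['tool_pos']),s['tool_pos'],s['contact_force'])
cv2.imwrite('pics/s2.png',cv2.resize(r.snapshot('side')[150:240,170:280][:,:,::-1],None,fx=6,fy=6))
```

```text
tcp [-0.16344993 -0.00095786] [0.46967076 0.09659557 0.05604986] [0.09681202 0.0043086  0.41001068]
```

View pics/s2.png

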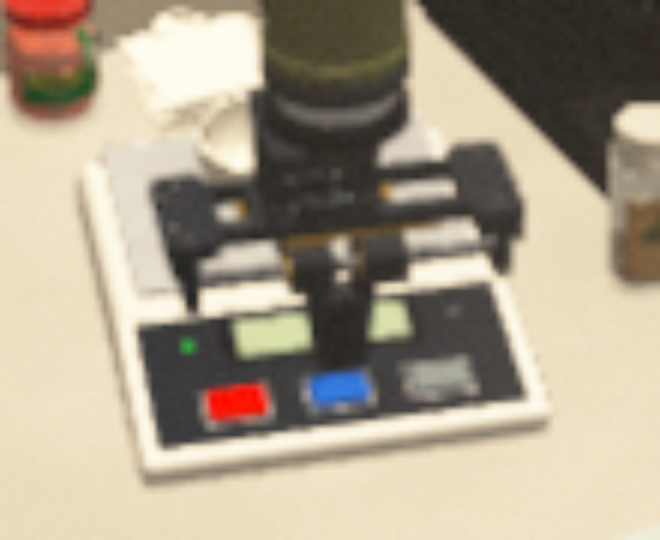

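The fingertips hang above the blue key, centred on it, with the red and grey keys well to the sides.

Call:
{"fn": "step_hand", "kwargs": {
  "rows": [
    [[0,-0.04,-0.04,0.24,0,0,0],[0,-0.04,-0.04,0.48,0,0,0],[0,-0.04,-0.04,0.56,0,0,0],[0,-0.04,-0.04,0.6,0,0,0],[0,-0.04,-0.04,0.6,0,0,0]]
  ]
}}

```text
clock: 13.05
tool_pos: [0.4677, 0.0973, 0.0398]
eef_rot: [0.993, -0.117, 0.0, -0.0]
contact_force: [0.7, 1.2, 1.9]
opening: 0.008
finger_force: 1.0
```

Call:
{"fn": "step_hand", "kwargs": {
  "rows": [
    [[0,0,0,0.04,0,0,0],[0,0,0,0.04,0,0,0]]
  ]
}}

```text
clock: 13.25
tool_pos: [0.4679, 0.0973, 0.0389]
eef_rot: [0.993, -0.117, 0.0, -0.0]
contact_force: [0.6, 0.5, 2.7]
opening: 0.009
finger_force: 1.4
```

Call:
{"fn": "step_hand", "kwargs": {
  "rows": [
    [[0,0,0,0.04,0,0,0],[0,0,0,0.04,0,0,0]]
  ]
}}

```text
clock: 13.45
tool_pos: [0.468, 0.0972, 0.0378]
eef_rot: [0.993, -0.117, 0.001, -0.0]
contact_force: [0.9, 0.1, 3.3]
opening: 0.005
finger_force: 1.8
```

In the tool's units: 0.001 m is 0.04.

Call:
{"fn": "step_hand", "kwargs": {
  "rows": [
    [[0,0,0,0.04,0,0,0],[0,0,0,0.04,0,0,0]]
  ]
}}

```text
clock: 13.65
tool_pos: [0.4682, 0.0972, 0.0368]
eef_rot: [0.993, -0.117, 0.001, -0.0]
contact_force: [1.9, 0.8, 5.1]
opening: 0.004
finger_force: 2.3
```

Call:
{"fn": "step_hand", "kwargs": {
  "rows": [
    [[0,0,0,0.04,0,0,0],[0,0,0,0.04,0,0,0],[0,0,0,0.04,0,0,0]]
  ]
}}

```text
clock: 13.95
tool_pos: [0.4683, 0.0972, 0.0364]
eef_rot: [0.993, -0.117, 0.001, -0.0]
contact_force: [1.7, -0.4, 10.1]
opening: 0.006
finger_force: 5.0
```

The key has bottomed out (force climbing past 5 N at about 4 mm of travel). Releasing and checking from above.

In the tool's units: -0.2 m is -8, -0.16 m is -6.4.

Call:
{"fn": "step_hand", "kwargs": {
  "rows": [
    [[0,0,0,-0.2,0,0,0],[0,0,0,-0.8,0,0,0],[0,0,0,-2.4,0,0,0],[0,0,0,-4.4,0,0,0],[0,0,0,-6.4,0,0,0],[0,-0.4,0,-8,0,0,0],[0,1.2,0,-8,0,0,0],[0,1.2,0,-8,0,0,0],[0,1.2,0,-8,0,0,0],[0,1.2,0,-8,0,0,0]]
  ]
}}

```text
clock: 14.95
tool_pos: [0.4945, 0.0902, 0.2345]
eef_rot: [0.993, -0.117, -0.002, 0.001]
contact_force: [-0.2, -0.3, 0.1]
opening: 0.006
finger_force: 0.0
```

```bash
python3 look.py w8 -0.002 0.001; python3 edges.py w8
```

```text
tcp [-0.13778356 -0.00158454] [-0.22409971 -0.33380136  0.08184362]
bowl 31 [-0.00324021 -0.00010304] 0.04697399156637351 0.00021389467289005984
w8 L,R,B,F 0.1013999999999998 0.0958499999999999 0.07319999999999999 0.08129999999999984 centre -0.004049999999999929 0.002774999999999951
```

View pics/w8.png

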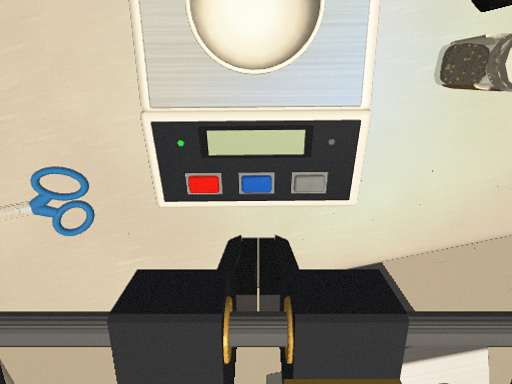

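The blue key at (257,183) is up again, and the bowl is still centred (rim bottom at (256,72), pan columns 147–366). Handing in.

```bash
python3 -c "from plant import r; print(r.finish_job())"
```

```text
the job is handed in; nothing more can be done
None
```

The flowered bowl is centred on the pan to within about 2 mm, the blue zero key was pressed fully down and came back up, and the job was handed in at about 15 s with nothing else touched.

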